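# Dry lighting drill on a repaired two-burner gas hob

### The arm

A 6-joint arm with a two-finger parallel gripper is mounted at the origin on the work surface. World frame = base frame: x ahead of the robot, y to its left, z up, the work surface at z = 0. Lengths are in mm, angles in rad, forces in N, time in s.
With the tool pointing down it reaches from about 350 to 975 mm from the base axis. Payload 7.1 kg.
Tool frame: the origin (TCP) lies on the centre line of the jaws, within the pads' length; the fingertips stand 17 mm ahead of it and the grasp point (between the pads) lies 2 mm behind it; z points along the fingers, y is the direction in which the jaws open and shut (so a half turn about z gives the same grasp; the last joint's range is limited). The gripper opens to 88 mm and grips with 3 to 60 N. Pads are 20 mm wide; open, the fingers measure 115 mm over their backs; the gripper's body (75 mm by 178 mm) begins 61 mm behind the grasp point.
Start: joints at [-1.192, 0.423, 1.63, -0, 1.089, -0.019], TCP at [242.135, -576.173, 239.675] pointing down, gripper open.
Joint ranges: [-3, 3], [-0.9, 2.11], [0.09, 2.58], [-1.31, 4.45], [0.11, 2.69], [-2.54, 2.54]. Speed limits (rad/s): [2.39, 2.39, 3.01, 3.14, 3.14, 3.14].

### API

Orientations are given as a rotation vector (axis times angle).
In Python, from workcell import ctrl, imaging, workorder gives the robot as it stands. The module is installed in compiled form; this text tells all that it offers.
- The arm moves only by the shell command python3 -m crank 'ROWS' [OPENING]. ROWS is JSON, a list of rows, each an object with "travel": the shift along the tool's x, y, z as a fraction of full scale, a list of three; "turn": the turn about the tool's z as a fraction of full scale. In form: [{"travel": [dx, dy, dz], "turn": turn}, ...]. A call has 1 to 20 rows; each row shifts and turns the pose as measured when the row begins, along the tool's axes as they then stand; what a row does not reach is not made up. Full scale, the value 1, is 5 cm for a shift and 0.1 rad for a turn. A row lasts 1/10 s, in which the tool goes at most 50 mm and 8.59 degrees, less where a joint would pass 70% of its speed; a pose out of reach is approached as far as the arm can. A call with a number of a shift or a turn outside -1 to 1 is refused whole. A call with a gripper value outside its range is refused whole. OPENING is the gripper command: -1 is shut, 1 is fully open, values between are in proportion, set as the call begins (- or left out, the last holds). The fingers move at their own pace and stop on an object; the grip force is fixed at half the most. Time passes only in rows, so rows that do not move let the fingers close. It gives the time, the measured TCP pose, the force and the opening at its end, in the units of the state.
- ctrl.get_obs(): the state, without advancing time (a new reading comes with each control period).
- imaging.get_image(name): name is "side" or "top"; returns the picture (384x512x3 uint8, blue, green, red); there is no depth.
- imaging.camera_info(name): a dict with "camera_matrix" (3x3 intrinsics, pixels), "rvec" (rotation vector, rad) and "tvec" (3), from world to camera coordinates, as OpenCV has them. Camera axes: x right, y down, z forward; pixel columns grow to the right and rows downward; lengths in mm; the calibration is good to about 2 mm. A picture is of the moment at which its call begins. camera_info takes no time and is no camera call.
- workorder.close_job(): hands the job in, once; it reports no verdict.
The state is a dict: "t": time; "qpos": joint angles; "qvel": joint speeds; "joint_torque": joint torques, N m; "ee_pos": TCP position; "orientation": TCP orientation; "ft_force": force on the tool from outside, world axes, zero at the start; "moment": the same for the moment, N m; "width": finger opening in mm.
Only numpy, scipy, OpenCV 4.12 (cv2) and the standard library are available. Lean on these libraries where they do the work, as an engineer would, in place of code of your own. Each camera call takes 0.05 s, during which the arm holds its last target.

### The job

This two-burner hob stands on the repair counter with no gas connected: run through the lighting drill on the burner that is fully assembled, with its cap and pan support on. Turn that burner's knob from off to the large flame, then press the igniter button between the knobs fully home and let it go, then turn the knob on to the small flame and let go; each knob is locked at every mark and turns only while it is pushed right in, so press it firmly to its stop but do not lean on it or force it round. Leave the knob of the stripped burner at off and everything else where it is.

Things in the scene. Friction and masses are not known exactly. Their poses are not given: they have to be found in the camera images.
- hob: steel two-burner table hob, fixed, 370 mm deep (x) by 570 mm wide (y), flat deck 80 mm above the counter; origin at the centre of its underside on the counter, x from the control side (nearest the robot) to the back, y to the left as seen from the robot, z up. Knob axes at x = -125, y = +150 (left) and -150 mm (right), each working the burner straight behind it; igniter at x = -125, y = 0.
- valve_left: left gas tap and knob; origin on its axis at the deck's top face, fixed (does not move with the knob), axes as the hob's. Slippery glossy black knob: disc 60 mm across, 6 thick; across its top a grip bar 58 long, 14 wide, 26 mm tall, a white pointer line at one bar end. Push-on knob of unknown height: at rest the disc's top is 18 to 30 mm above the deck, the bar's top 26 mm higher; feel for it.
- valve_right: right gas tap and knob, as the left, its height independent of it. Both taps: sprung upwards (8 N to start, 18 N at the stop); pushed straight down they stop firmly after 9 mm and are free to turn from 8 mm down; released within 0.08 rad of a mark they spring up and lock, between marks they stay down. Over 25 N on the stop (43 N in all), or twisting against the lock, damages a tap.
- knob_left (a joint): angle of the left knob, rad, growing anticlockwise seen from above: 0 = off (pointer along the hob's +x, away from the robot, at the dot), 1.571 = large flame (pointer along +y, at the large drop mark), 3.142 = small flame (pointer along -x, at the small drop mark); hard stops at 0 and 3.142. The grip bar lies along the pointer.
- knob_right (a joint): angle of the right knob, rad, same marks and directions as the left. Pushed in, a knob takes about 0.05 to 0.15 N m to turn. Fingers slide down the smooth bar; set astride it with their tips on the disc they can push and turn at once.
- igniter (a joint): travel of the igniter button, m: 0 = up, 0.009 = fully down at its stop; sprung, about 4 N to start and 12 N at the stop; springs back up when released.
- igniter_top (a point): centre of the igniter's top face, about 25 mm above the deck when up (moves with the button): black round plunger head, 28 mm in diameter, in an aluminium collar 44 mm across, midway between the knobs; it is pressed straight down.
- burner_set: the assembled burner, fixed on the hob at one of the two burner places: aluminium crown with black cap, 80 mm across, inside a black square pan support 180 mm wide and 40 mm high; origin at its centre on the deck. Work the knob straight in front of it. The other place is stripped: flat dark cup, brass jet, no cap or support.
- burner_left (a point): centre of the left burner place on the deck (in front of it: the left knob)
- burner_right (a point): centre of the right burner place on the deck (in front of it: the right knob)
- loose_burner: bystander: the loose crown and cap of the stripped burner, 80 mm across, 28 mm high, lying on the deck between the burners; origin under its centre
- loose_support: bystander: the removed pan support, 180 mm square, 40 mm high, on the counter to the right of the hob; origin under its centre
- boiler: bystander: stainless boiler, 90 mm in diameter, 147 mm high, standing on the counter to the left of the hob; origin under its centre
- pump: bystander: small vibration pump, 132 mm long, 50 mm high, on the counter to the left of the hob; origin under its centre

How it is judged:
By the outcome, as a careful person would: the job done as asked, in the order asked, and still so for the second after the job is handed in, with the robot touching nothing.
It also fails if it takes over 72 s, if anything falls off the work surface, if the arm or the gripper's body presses on something with over 40 N, if the wrist force passes 120 N, or if a joint passes its speed limit or range.

## Working session

There is one attempt and no reset: what is moved stays moved. The work goes in short steps, Python scripts to look and compute and a shell command to move; the robot and the scene stay as the last step left them, time stands still between calls to the robot, and variables do not carry over. Pictures are saved under pics/ and viewed, and the job is handed in when it is done.

```bash
mkdir -p pics; ls; python3 - <<'E'
from workcell import ctrl, imaging
import cv2
o=ctrl.get_obs(); print(o)
for n in("top","side"):
    cv2.imwrite(f"pics/{n}0.png",imaging.get_image(n)); print(n,imaging.camera_info(n))
E
```

```text
pics
{'t': 0.0, 'qpos': array([-1.19199797e+00,  4.23782945e-01,  1.63066716e+00,  2.64483253e-05,
        1.08859190e+00, -1.89916396e-02]), 'qvel': array([-5.36894275e-05,  7.49604219e-05,  6.86554238e-04, -6.94681013e-04,
        6.83705953e-05, -7.68931634e-04]), 'joint_torque': array([-3.73855855e-04, -5.44631839e+01, -2.73673064e+01,  6.43292419e-02,
        2.26987054e-02, -1.35612931e-04]), 'ee_pos': array([ 241.95864854, -575.70794922,  238.9467951 ]), 'orientation': array([-3.07825959e+00, -6.20433982e-01,  3.70999757e-04]), 'ft_force': array([-0.50728434, -0.42394569, -0.24075906]), 'moment': array([ 0.01302731, -0.0265248 , -0.03013223]), 'width': 87.85137765135678}
top {'camera_matrix': array([[390.63086195,   0.        , 252.65330088],
       [  0.        , 390.63086195, 190.62665094],
       [  0.        ,   0.        ,   1.        ]]), 'rvec': array([ 2.22345822, -1.9939694 ,  0.20798823]), 'tvec': array([ -70.07790536,  590.47134172, 1172.23326163])}
side {'camera_matrix': array([[423.08331237,   0.        , 257.09288002],
       [  0.        , 423.08331237, 193.09608791],
       [  0.        ,   0.        ,   1.        ]]), 'rvec': array([ 0.76742736, -2.60334412,  1.05321653]), 'tvec': array([ 493.35536991,  290.7274004 , 1127.60185789])}
```

View pics/top0.png

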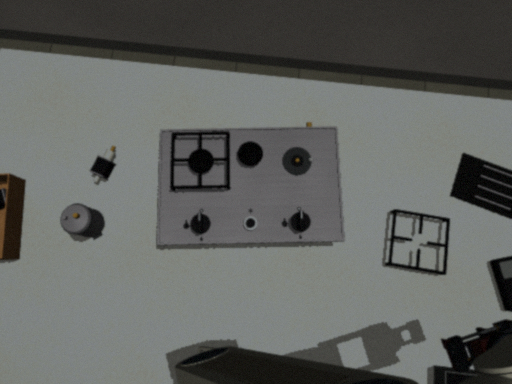

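View pics/side0.png

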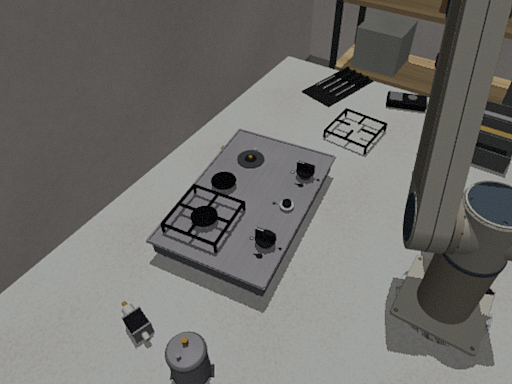

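The assembled burner with its pan support is at the left, top image around (200,160). The left knob is at about (201,222) and the igniter at (250,223). I'll enlarge both areas.

```bash
python3 - <<'E'
import cv2
a=cv2.imread("pics/top0.png")
cv2.imwrite("pics/top0c.png",cv2.resize(a[115:255,150:350],None,fx=4,fy=4,interpolation=cv2.INTER_CUBIC))
b=cv2.imread("pics/side0.png")
cv2.imwrite("pics/side0c.png",cv2.resize(b[125:295,145:345],None,fx=3.5,fy=3.5,interpolation=cv2.INTER_CUBIC))
E
```

```text
(no output)
```

View pics/top0c.png

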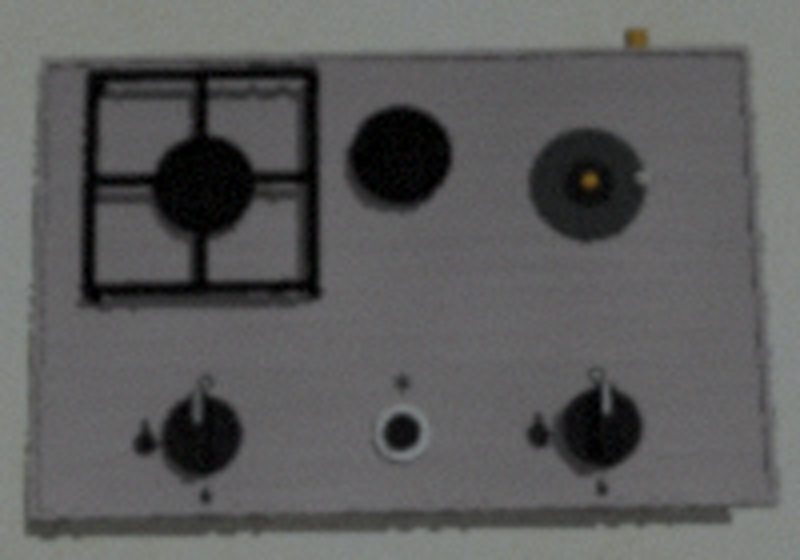

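View pics/side0c.png

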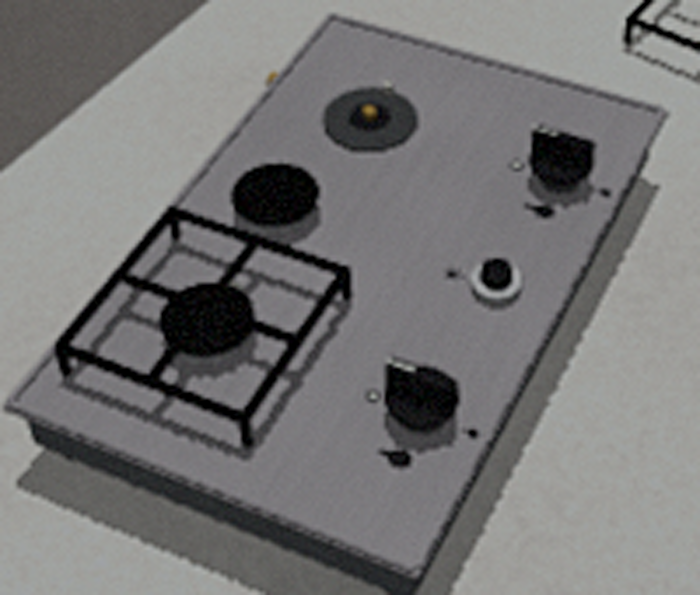

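```bash
cat > h.py <<'E'
import numpy as np, cv2
from workcell import imaging, ctrl
from scipy.optimize import least_squares
C={n:imaging.camera_info(n) for n in("top","side")}
def proj(n,P):
    c=C[n]; return cv2.projectPoints(np.float64(P).reshape(-1,1,3),c["rvec"],c["tvec"],c["camera_matrix"],None)[0].reshape(-1,2)
def hob2w(p,P):
    P=np.float64(P); c,s=np.cos(p[2]),np.sin(p[2])
    return np.c_[p[0]+c*P[:,0]-s*P[:,1],p[1]+s*P[:,0]+c*P[:,1],P[:,2]]
def crop2px(p,off,f): return (np.float64(p)+.5)/f-.5+np.float64(off)
E
python3 - <<'E'
from h import *
H=[[185,285,80],[185,-285,80],[-185,-285,80],[-185,285,80],[-125,0,105]]
t=crop2px([(44,60),(746,48),(776,503),(27,515),(402,432)],(150,115),4)
s=crop2px([(333,16),(666,112),(415,575),(8,406),(497,273)],(145,125),3.5)
H2=[H[1],H[2],H[3],H[0],H[4]]
def r(p): return np.r_[(proj("top",hob2w(p,H))-t).ravel(),(proj("side",hob2w(p,H2))-s).ravel()]
f=least_squares(r,[600,0,0],loss='soft_l1'); print(f.x,np.round(r(f.x).reshape(-1,2),1))
print(hob2w(f.x,[[-125,150,80],[-125,0,105],[-125,-150,80]]))
# knob bar-top probes
for z in (44,56): print(z,[np.round((proj("side",hob2w(f.x,[[-125+dx,y,80+z]]))-(145,125)+.5)*3.5-.5) for y in(150,-150) for dx in(29,0,-29)],[np.round((proj("top",hob2w(f.x,[[-125+dx,y,80+z]]))-(150,115)+.5)*4-.5) for y in(150,-150) for dx in (29,0,-29)])
E
```

```text
[6.12694856e+02 6.86707973e+00 1.25004249e-01] [[-1.1 -1.3]
 [ 0.9 -0.8]
 [ 0.8  1.1]
 [-0.7  1.2]
 [-0.2 -0.4]
 [-0.6 -0.9]
 [ 1.5 -0.3]
 [ 0.5  1.1]
 [-2.2 -0.2]
 [ 0.2 -1. ]]
[[ 469.96837114  140.1117817    80.        ]
 [ 488.67021352   -8.71778892  105.        ]
 [ 507.37205591 -157.54735954   80.        ]]
44 [array([[388., 368.]]), array([[421., 381.]]), array([[456., 394.]]), array([[534., 135.]]), array([[564., 145.]]), array([[595., 154.]])] [array([[197., 391.]]), array([[197., 431.]]), array([[197., 470.]]), array([[603., 385.]]), array([[605., 424.]]), array([[607., 463.]])]
56 [array([[387., 358.]]), array([[421., 371.]]), array([[456., 384.]]), array([[535., 125.]]), array([[565., 135.]]), array([[596., 144.]])] [array([[195., 389.]]), array([[195., 429.]]), array([[194., 468.]]), array([[605., 383.]]), array([[607., 422.]]), array([[609., 462.]])]
```

```bash
python3 -m crank '[{"travel":[0,0,0],"turn":0.91},{"travel":[0,0,0],"turn":0.91},{"travel":[0,0,0],"turn":0.91},{"travel":[0.42,-0.9,0],"turn":0},{"travel":[0.42,-0.9,0],"turn":0},{"travel":[0.42,-0.9,0],"turn":0},{"travel":[0.42,-0.9,0],"turn":0},{"travel":[0.42,-0.9,0],"turn":0},{"travel":[0.42,-0.9,0],"turn":0},{"travel":[0.42,-0.9,0],"turn":0},{"travel":[0.42,-0.9,0],"turn":0},{"travel":[0.42,-0.9,0],"turn":0},{"travel":[0.42,-0.9,0],"turn":0},{"travel":[0.42,-0.9,0],"turn":0},{"travel":[0.42,-0.9,0],"turn":0}]' 1
cat >> h.py <<'E'
from scipy.spatial.transform import Rotation as Rn
def st(target=None,ang=None):
    o=ctrl.get_obs(); R=Rn.from_rotvec(o["orientation"]).as_matrix()
    a=np.arctan2(R[1,0],R[0,0])
    print("t %.2f"%o["t"],"pos",np.round(o["ee_pos"],1),"xang %.4f"%a,"zaxis",np.round(R[:,2],3),"F",np.round(o["ft_force"],1),"M",np.round(o["moment"],2),"w %.1f"%o["width"],"q",np.round(o["qpos"],2))
    if target is not None: print("travel",np.round(R.T@(np.float64(target)-o["ee_pos"])/50,3))
    if ang is not None: print("turn",np.round(-((ang-a+np.pi)%(2*np.pi)-np.pi)/.1,2))
    return o,R
E
python3 -c "
from h import *
st([470,140,200],.125)"
```

```text
t: 1.6
ee_pos: [430.3, -7.4, 236.8]
orientation: [-3.134, -0.16, 0.002]
ft_force: [0.7, -0.5, -0.7]
width: 88.0
t 1.60 pos [430.3  -7.4 236.8] xang 0.1018 zaxis [-0.001  0.004 -1.   ] F [ 0.7 -0.5 -0.7] M [-0.02 -0.03  0.01] w 88.0 q [-0.05  0.14  2.04  0.    0.96  1.42]
travel [ 1.089 -2.85   0.746]
turn -0.23
```

```bash
python3 -m crank '[{"travel":[0.27,-0.71,0.1],"turn":-0.23},{"travel":[0.27,-0.71,0.1],"turn":0},{"travel":[0.27,-0.71,0.1],"turn":0},{"travel":[0.27,-0.71,0.1],"turn":0},{"travel":[0,0,0],"turn":0},{"travel":[0,0,0],"turn":0}]' -0.45
python3 -c "
from h import *
o,R=st([470,140,170],.125)
for n in('top','side'):
    cv2.imwrite(f'pics/{n}1.png',imaging.get_image(n))
a=cv2.imread('pics/top1.png');cv2.imwrite('pics/top1c.png',cv2.resize(a[175:265,140:290],None,fx=5,fy=5,interpolation=cv2.INTER_CUBIC))
a=cv2.imread('pics/side1.png');cv2.imwrite('pics/side1c.png',cv2.resize(a[150:270,200:350],None,fx=5,fy=5,interpolation=cv2.INTER_CUBIC))
"
```

```text
t: 2.2
ee_pos: [467.9, 152.3, 216.0]
orientation: [-3.13, -0.211, 0.001]
ft_force: [-0.6, -0.5, 0.7]
width: 43.2
t 2.20 pos [467.9 152.3 216. ] xang 0.1345 zaxis [-0.001  0.004 -1.   ] F [-0.6 -0.5  0.7] M [ 0.01 -0.04 -0.  ] w 43.2 q [0.29 0.26 1.94 0.01 0.94 1.72]
travel [0.01  0.253 0.919]
turn 0.09
```

View pics/side1c.png

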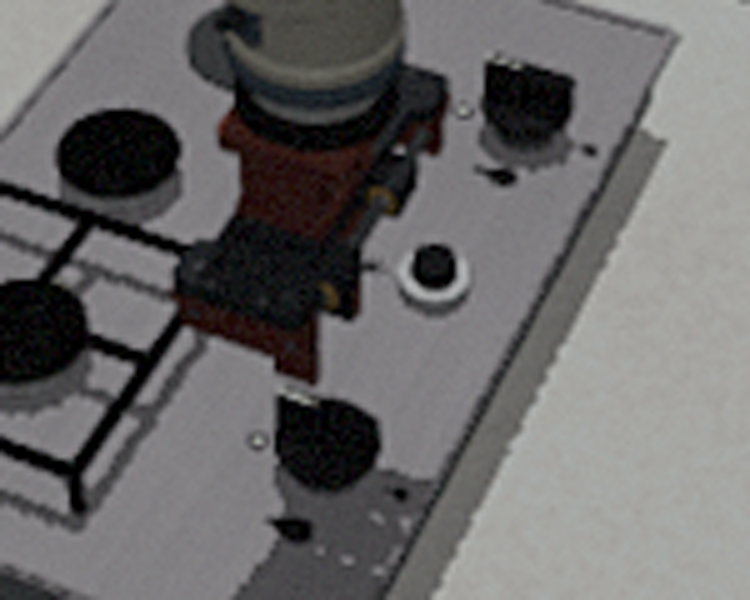

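View pics/top1c.png

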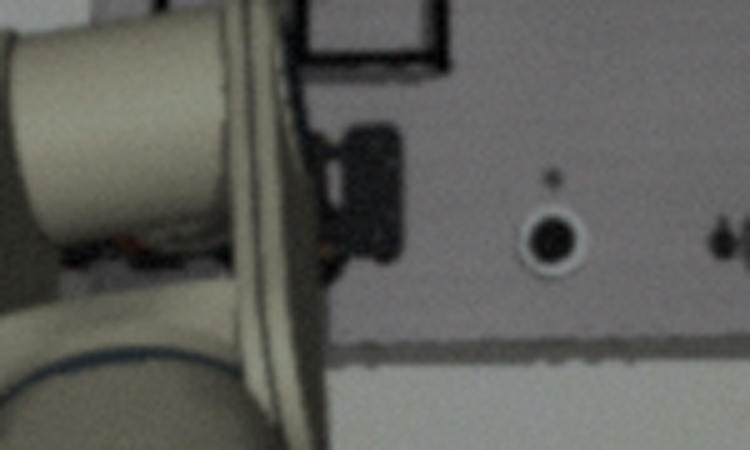

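```bash
python3 -m crank '[{"travel":[0.01,0.2,0.2],"turn":0.05},{"travel":[0,0,0.2],"turn":0.0},{"travel":[0,0,0.2],"turn":0},{"travel":[0,0,0],"turn":0},{"travel":[0,0,0],"turn":0}]' -0.45
python3 -c "
from h import *
o,R=st([470,140.1,160],.125)
"
```

```text
t: 2.8
ee_pos: [469.1, 136.4, 183.4]
orientation: [-3.132, -0.189, 0.002]
ft_force: [0.1, 0.5, 0.6]
width: 24.2
t 2.80 pos [469.1 136.4 183.4] xang 0.1208 zaxis [-0.002  0.003 -1.   ] F [0.1 0.5 0.6] M [ 0.02 -0.   -0.04] w 24.2 q [0.26 0.31 1.97 0.   0.87 1.7 ]
travel [ 0.028 -0.068  0.468]
turn -0.04
```

```bash
python3 -m crank '[{"travel":[0.02,-0.06,0.15],"turn":-0.04},{"travel":[0,0,0.15],"turn":0.0},{"travel":[0,0,0],"turn":0},{"travel":[0,0,0],"turn":0}]' -0.45
python3 -c "
from h import *
o,R=st([470,140.1,160],.125)
for n in('side',):
    cv2.imwrite(f'pics/{n}2.png',imaging.get_image(n))
a=cv2.imread('pics/side2.png');cv2.imwrite('pics/side2c.png',cv2.resize(a[190:270,210:310],None,fx=7,fy=7,interpolation=cv2.INTER_CUBIC))
"
```

```text
t: 3.2
ee_pos: [470.0, 140.1, 167.2]
orientation: [-3.132, -0.196, 0.002]
ft_force: [0.6, 0.2, 0.2]
width: 24.3
t 3.20 pos [470.  140.1 167.2] xang 0.1252 zaxis [-0.001  0.004 -1.   ] F [0.6 0.2 0.2] M [ 0.03 -0.    0.01] w 24.3 q [0.26 0.33 1.98 0.01 0.83 1.71]
travel [0.001 0.    0.144]
turn 0.0
```

View pics/side2c.png

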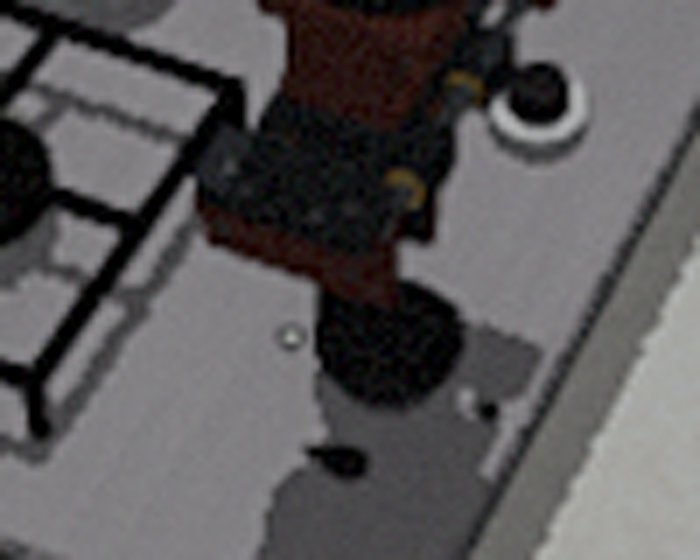

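```bash
python3 -m crank '[{"travel":[0,0,0.06],"turn":0},{"travel":[0,0,0.06],"turn":0.0},{"travel":[0,0,0.06],"turn":0},{"travel":[0,0,0.06],"turn":0}]'
python3 -m crank '[{"travel":[0,0,0.06],"turn":0},{"travel":[0,0,0.06],"turn":0.0},{"travel":[0,0,0.06],"turn":0}]'
python3 -m crank '[{"travel":[0,0,0.06],"turn":0},{"travel":[0,0,0.06],"turn":0.0},{"travel":[0,0,0.06],"turn":0}]' 
```

```text
t: 3.65
ee_pos: [470.4, 140.4, 155.2]
orientation: [-3.131, -0.197, -0.001]
ft_force: [-0.6, -0.8, 0.2]
width: 24.1
t: 3.95
ee_pos: [470.4, 140.4, 145.3]
orientation: [-3.131, -0.197, -0.001]
ft_force: [-0.3, 0.1, 0.1]
width: 24.1
t: 4.25
ee_pos: [470.4, 140.4, 135.4]
orientation: [-3.131, -0.197, -0.001]
ft_force: [0.8, -0.4, 0.5]
width: 24.0
```

```bash
python3 -m crank '[{"travel":[0,0,0.05],"turn":0},{"travel":[0,0,0.05],"turn":0.0}]'|sed -n '2p;4p'
for i in 1 2 3 ; do :; done
python3 -m crank '[{"travel":[0,0,0.04],"turn":0},{"travel":[0,0,0.04],"turn":0.0}]'|sed -n '2p;4p'
```

```text
ee_pos: [470.3, 140.4, 129.8]
ft_force: [0.3, 1.3, -0.0]
ee_pos: [470.3, 140.5, 125.4]
ft_force: [0.3, 0.2, -0.6]
```

```bash
python3 -m crank '[{"travel":[0,0,0.03],"turn":0},{"travel":[0,0,0.03],"turn":0.0}]'|sed -n '2p;4p'
```

```text
ee_pos: [470.4, 140.5, 122.4]
ft_force: [-2.0, -0.6, 8.1]
```

```bash
for i in 1; do python3 -m crank '[{"travel":[0,0,0.03],"turn":0}]'|sed -n '2p;4p'; done
```

```text
ee_pos: [470.5, 140.5, 121.3]
ft_force: [-2.3, -0.5, 9.2]
```

```bash
python3 -m crank '[{"travel":[0,0,0.03],"turn":0}]'|sed -n '2p;4p';python3 -m crank '[{"travel":[0,0,0.03],"turn":0}]'|sed -n '2p;4p'
```

```text
ee_pos: [470.5, 140.5, 120.4]
ft_force: [-2.8, -0.9, 10.2]
ee_pos: [470.5, 140.5, 119.6]
ft_force: [-2.8, -1.0, 10.9]
```

```bash
python3 -m crank '[{"travel":[0,0,0.035],"turn":0},{"travel":[0,0,0.035],"turn":0},{"travel":[0,0,0.035],"turn":0}]'|sed -n '2p;4p';python3 -m crank '[{"travel":[0,0,0.035],"turn":0}]'|sed -n '2p;4p'; python3 -c "
from h import *
st([470,140.1,113.5],.125)"
```

```text
ee_pos: [470.5, 140.5, 116.8]
ft_force: [-4.8, -1.5, 14.4]
ee_pos: [470.6, 140.5, 116.0]
ft_force: [-4.1, -2.1, 15.4]
t 5.55 pos [470.6 140.5 116. ] xang 0.1257 zaxis [ 0.001  0.004 -1.   ] F [-4.1 -2.1 15.4] M [-0.32  0.78 -0.  ] w 24.2 q [0.26 0.42 2.   0.01 0.71 1.7 ]
travel [-0.012  0.007  0.05 ]
turn 0.01
```

```bash
python3 -m crank '[{"travel":[0,0,0.04],"turn":0},{"travel":[-0.005,0,0.04],"turn":0}]'|sed -n '2p;4p';python3 -m crank '[{"travel":[-0.005,0,0.04],"turn":0}]'|sed -n '2p;4p'; python3 -m crank '[{"travel":[-0.005,0,0.04],"turn":0}]'|sed -n '2p;4p'
```

```text
ee_pos: [470.5, 140.5, 114.2]
ft_force: [-4.2, -1.2, 16.9]
ee_pos: [470.7, 140.5, 114.0]
ft_force: [-7.5, -2.3, 32.0]
ee_pos: [470.7, 140.5, 114.0]
ft_force: [-6.6, -2.3, 30.0]
```

```bash
python3 -m crank '[{"travel":[0,0,0.03],"turn":0},{"travel":[-0.005,0,0.033],"turn":0},{"travel":[0,0,0.033],"turn":0},{"travel":[0,0,0.033],"turn":0}]' -0.62; python3 -c "
from h import *
st()"
```

```text
t: 6.35
ee_pos: [472.7, 140.7, 114.1]
orientation: [-3.131, -0.198, -0.014]
ft_force: [-6.5, -0.9, 25.3]
width: 16.9
t 6.35 pos [472.7 140.7 114.1] xang 0.1264 zaxis [ 0.008  0.005 -1.   ] F [-6.5 -0.9 25.3] M [-0.39  1.45  0.  ] w 16.9 q [0.26 0.43 2.01 0.   0.7  1.7 ]
```

```bash
python3 -m crank '[{"travel":[-0.03,0,0.033],"turn":-0.6},{"travel":[-0.03,0,0.033],"turn":-0.8},{"travel":[-0.02,0.005,0.033],"turn":-0.8}]'; python3 -c "
from h import *
st([470,140.1,113.5])"
```

```text
t: 6.65
ee_pos: [472.3, 141.0, 114.2]
orientation: [-3.088, -0.55, -0.027]
ft_force: [-4.9, 1.9, 19.0]
width: 16.4
t 6.65 pos [472.3 141.  114.2] xang 0.3523 zaxis [ 0.016  0.008 -1.   ] F [-4.9  1.9 19. ] M [ 0.39  0.91 -0.11] w 16.4 q [0.26 0.42 2.01 0.01 0.69 1.48]
travel [-0.049  0.     0.013]
```

```bash
python3 -m crank '[{"travel":[-0.055,-0.025,0.04],"turn":-1},{"travel":[-0.053,-0.03,0.04],"turn":-1},{"travel":[-0.05,-0.03,0.04],"turn":-1}]'; python3 -c "
from h import *
st([470,140.1,113.5])"
```

```text
t: 6.95
ee_pos: [470.9, 141.7, 114.2]
orientation: [2.967, 1.026, 0.054]
ft_force: [-0.6, -2.7, 18.4]
width: 17.0
t 6.95 pos [470.9 141.7 114.2] xang 0.6661 zaxis [ 0.033  0.009 -0.999] F [-0.6 -2.7 18.4] M [-0.79  0.03 -0.07] w 17.0 q [0.27 0.42 2.02 0.   0.67 1.17]
travel [-0.035  0.013  0.013]
```

```bash
python3 -m crank '[{"travel":[-0.018,0,0.037],"turn":-1},{"travel":[-0.018,0,0.037],"turn":-1},{"travel":[-0.018,0.005,0.037],"turn":-1}]'; python3 -c "
from h import *
st([469.5,140.1,113.5])"
```

```text
t: 7.25
ee_pos: [472.8, 141.3, 114.3]
orientation: [2.767, 1.47, 0.067]
ft_force: [-9.9, 5.0, 24.9]
width: 16.7
t 7.25 pos [472.8 141.3 114.3] xang 0.9773 zaxis [ 0.041  0.013 -0.999] F [-9.9  5.  24.9] M [ 1.03  1.8  -0.03] w 16.7 q [0.27 0.42 2.03 0.   0.66 0.86]
travel [-0.058 -0.042  0.012]
```

```bash
python3 -m crank '[{"travel":[-0.025,-0.03,0.035],"turn":-1},{"travel":[-0.022,-0.03,0.035],"turn":-1},{"travel":[-0.018,-0.03,0.035],"turn":-1}]'; python3 -c "
from h import *
st([469.5,140.1,113.5],1.696)"
```

```text
t: 7.55
ee_pos: [471.4, 142.2, 114.4]
orientation: [2.497, 1.876, 0.078]
ft_force: [-2.8, -2.6, 20.2]
width: 16.6
t 7.55 pos [471.4 142.2 114.4] xang 1.2894 zaxis [ 0.05   0.017 -0.999] F [-2.8 -2.6 20.2] M [-0.3   0.75 -0.09] w 16.6 q [0.27 0.41 2.03 0.   0.64 0.55]
travel [-0.051 -0.025  0.015]
turn -4.07
```

```bash
python3 -m crank '[{"travel":[-0.022,-0.022,0.036],"turn":-1},{"travel":[-0.02,-0.022,0.036],"turn":-1},{"travel":[-0.02,-0.022,0.036],"turn":-1},{"travel":[-0.01,-0.022,0.036],"turn":-0.9}]'; python3 -c "
from h import *
st([469.5,140.1,113.5],1.696)"
```

```text
t: 7.95
ee_pos: [470.2, 142.0, 114.5]
orientation: [2.061, 2.33, 0.086]
ft_force: [-6.2, 0.2, 22.8]
width: 16.9
t 7.95 pos [470.2 142.  114.5] xang 1.6938 zaxis [ 0.059  0.022 -0.998] F [-6.2  0.2 22.8] M [ 0.06  1.18 -0.02] w 16.9 q [0.27 0.41 2.04 0.01 0.63 0.14]
travel [-0.037 -0.019  0.018]
turn -0.02
```

```bash
python3 -m crank '[{"travel":[0,-0.015,0.036],"turn":0},{"travel":[0,-0.015,0.036],"turn":0}]' -0.76; python3 -c "
from h import *
st([469.5,140.1,113.5],1.696)"
```

```text
t: 8.15
ee_pos: [469.3, 142.1, 114.3]
orientation: [2.057, 2.333, 0.088]
ft_force: [-5.1, -4.7, 24.8]
width: 14.2
t 8.15 pos [469.3 142.1 114.3] xang 1.6969 zaxis [ 0.06   0.022 -0.998] F [-5.1 -4.7 24.8] M [-0.7   1.07 -0.07] w 14.2 q [0.27 0.41 2.05 0.01 0.63 0.13]
travel [-0.04  -0.002  0.016]
turn 0.01
```

```bash
python3 -m crank '[{"travel":[0,0,0.032],"turn":0},{"travel":[0,0,0.032],"turn":0}]' -0.36; python3 -c "
from h import *
o,R=st([469.5,140.1,113.5],1.696)
st(o['ee_pos']+[0,0,10])"
```

```text
t: 8.35
ee_pos: [474.6, 143.0, 115.6]
orientation: [2.051, 2.328, 0.103]
ft_force: [2.7, -1.9, 16.7]
width: 26.0
t 8.35 pos [474.6 143.  115.6] xang 1.6978 zaxis [ 0.072  0.025 -0.997] F [ 2.7 -1.9 16.7] M [-0.57 -0.19  0.01] w 26.0 q [0.27 0.41 2.04 0.01 0.62 0.13]
travel [-0.046 -0.112  0.033]
turn 0.02
t 8.35 pos [474.6 143.  115.6] xang 1.6978 zaxis [ 0.072  0.025 -0.997] F [ 2.7 -1.9 16.7] M [-0.57 -0.19  0.01] w 26.0 q [0.27 0.41 2.04 0.01 0.62 0.13]
travel [ 0.003  0.015 -0.199]
```

```bash
python3 -m crank '[{"travel":[0,-0.06,-0.02],"turn":0},{"travel":[0,-0.03,-0.06],"turn":0},{"travel":[0,0.01,-0.1],"turn":0}]'; python3 -c "
from h import *
o,R=st([469.5,140.1,113.5],1.696)
st(o['ee_pos']+[0,0,10])"
```

```text
t: 8.65
ee_pos: [475.9, 143.2, 128.7]
orientation: [2.045, 2.322, 0.119]
ft_force: [-0.5, 0.6, 0.1]
width: 28.2
t 8.65 pos [475.9 143.2 128.7] xang 1.6983 zaxis [ 0.085  0.027 -0.996] F [-0.5  0.6  0.1] M [-0.05  0.02  0.01] w 28.2 q [0.27 0.38 2.04 0.01 0.63 0.13]
travel [-0.05  -0.161  0.29 ]
turn 0.02
t 8.65 pos [475.9 143.2 128.7] xang 1.6983 zaxis [ 0.085  0.027 -0.996] F [-0.5  0.6  0.1] M [-0.05  0.02  0.01] w 28.2 q [0.27 0.38 2.04 0.01 0.63 0.13]
travel [ 0.003  0.018 -0.199]
```

```bash
python3 -m crank '[{"travel":[0,0.01,-0.15],"turn":0},{"travel":[0,0.01,-0.2],"turn":0},{"travel":[0,0.02,-0.3],"turn":0},{"travel":[0,0,-0.3],"turn":0},{"travel":[0,0,-0.3],"turn":0},{"travel":[0,0,0],"turn":0},{"travel":[0,0,0],"turn":0}]'; python3 -c "
from h import *
o,R=st([488.7,-8.7,200],1.696)
for n in('side',):
    cv2.imwrite(f'pics/{n}3.png',imaging.get_image(n))
a=cv2.imread('pics/side3.png');cv2.imwrite('pics/side3c.png',cv2.resize(a[150:270,200:350],None,fx=5,fy=5,interpolation=cv2.INTER_CUBIC))
"
```

```text
t: 9.35
ee_pos: [471.9, 141.6, 195.6]
orientation: [2.045, 2.322, 0.119]
ft_force: [-1.2, -0.6, -0.7]
width: 28.2
t 9.35 pos [471.9 141.6 195.6] xang 1.6984 zaxis [ 0.085  0.027 -0.996] F [-1.2 -0.6 -0.7] M [ 0.   -0.1   0.01] w 28.2 q [0.26 0.26 2.01 0.01 0.79 0.13]
travel [-3.023 -0.037 -0.142]
turn 0.02
```

View pics/side3c.png

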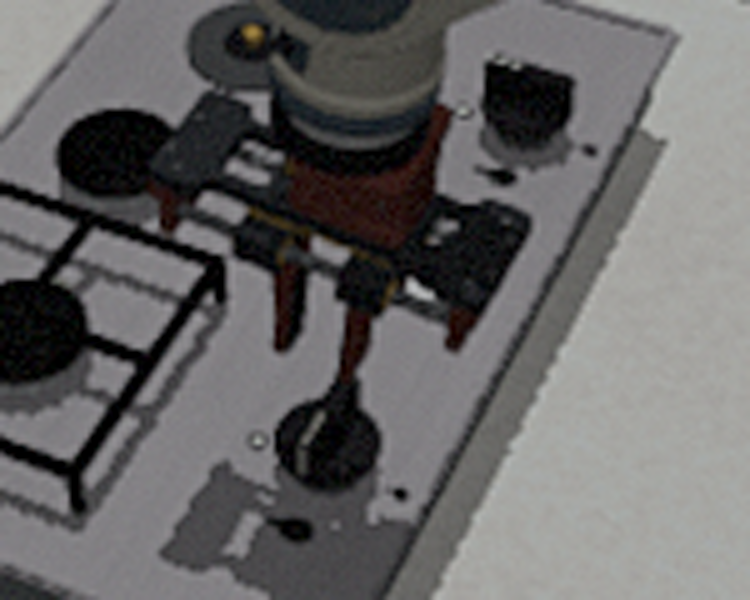

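```bash
python3 -m crank '[{"travel":[-0.6,0,0],"turn":0},{"travel":[-0.7,0,0],"turn":0},{"travel":[-0.7,0,0],"turn":0},{"travel":[-0.5,0,0],"turn":0},{"travel":[-0.3,0,0],"turn":0},{"travel":[0,0,0],"turn":0},{"travel":[0,0,0],"turn":0}]' -1; python3 -c "
from h import *
o,R=st([487.2,-9.2,140])
"
```

```text
t: 10.1
ee_pos: [488.1, -1.2, 187.7]
orientation: [2.047, 2.329, 0.111]
ft_force: [0.2, 0.2, 0.3]
width: 0.7
t 10.10 pos [488.1  -1.2 187.7] xang 1.7001 zaxis [ 0.076  0.028 -0.997] F [0.2 0.2 0.3] M [-0.05 -0.08 -0.  ] w 0.7 q [-0.05  0.27  2.02  0.04  0.78 -0.2 ]
travel [-0.174 -0.113  0.946]
```

```bash
python3 -m crank '[{"travel":[-0.08,-0.02,0.1],"turn":0},{"travel":[-0.08,-0.02,0.2],"turn":0},{"travel":[0,-0.02,0.2],"turn":0},{"travel":[0,-0.02,0.2],"turn":0},{"travel":[0,-0.02,0.15],"turn":0},{"travel":[0,0,0],"turn":0},{"travel":[0,0,0],"turn":0}]' -1; python3 -c "
from h import *
o,R=st([487.2,-9.2,122])
for n in('side','top'):
    cv2.imwrite(f'pics/{n}4.png',imaging.get_image(n))
a=cv2.imread('pics/side4.png');cv2.imwrite('pics/side4c.png',cv2.resize(a[150:270,200:350],None,fx=5,fy=5,interpolation=cv2.INTER_CUBIC))
a=cv2.imread('pics/top4.png');cv2.imwrite('pics/top4c.png',cv2.resize(a[175:265,165:315],None,fx=5,fy=5,interpolation=cv2.INTER_CUBIC))
"
```

```text
t: 10.8
ee_pos: [485.7, -6.0, 139.1]
orientation: [2.045, 2.336, 0.107]
ft_force: [1.1, -0.3, 0.0]
width: 0.4
t 10.80 pos [485.7  -6.  139.1] xang 1.7041 zaxis [ 0.072  0.029 -0.997] F [ 1.1 -0.3  0. ] M [-0.06 -0.04 -0.02] w 0.4 q [-0.06  0.35  2.05  0.05  0.67 -0.23]
travel [-0.074 -0.004  0.341]
```

View pics/side4c.png

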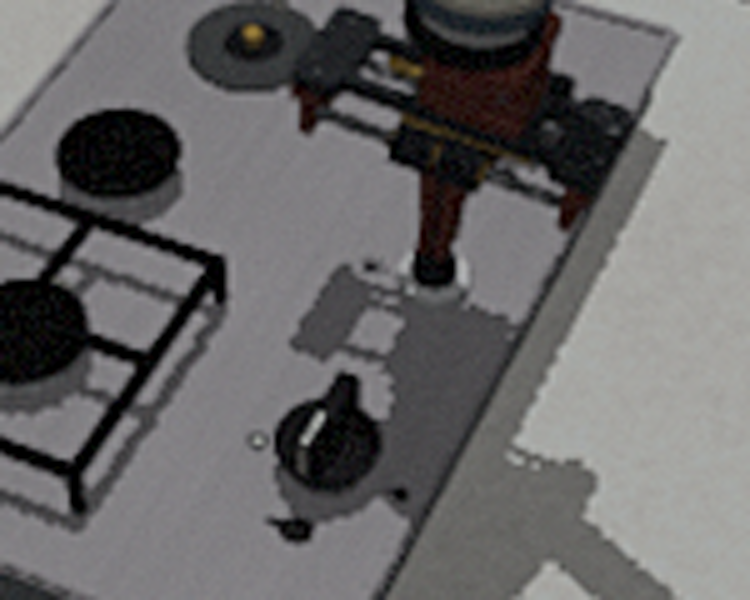

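View pics/top4c.png

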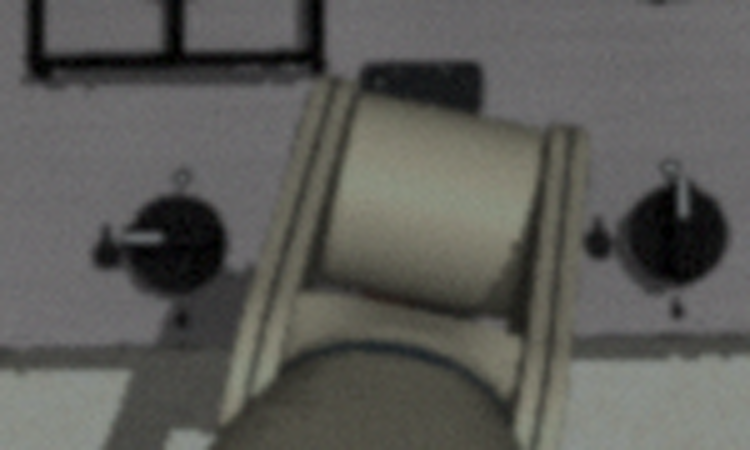

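The left pointer now sits at the large drop, the right knob is untouched, and the closed fingers are just above the igniter. I'll press it next.

```bash
python3 -m crank '[{"travel":[-0.06,0,0.05],"turn":0},{"travel":[-0.01,0,0.06],"turn":0},{"travel":[0,0,0.06],"turn":0},{"travel":[0,0,0.06],"turn":0}]' -1|sed -n '2p;4p';python3 -m crank '[{"travel":[0,0,0.05],"turn":0},{"travel":[0,0,0.05],"turn":0}]' -1|sed -n '2p;4p'; python3 -c "
from h import *
st([487.2,-9.2,122])"
```

```text
ee_pos: [488.5, -9.7, 128.6]
ft_force: [-0.2, -0.3, 0.7]
ee_pos: [488.9, -9.6, 123.1]
ft_force: [0.0, -0.2, 0.4]
t 11.50 pos [488.9  -9.6 123.1] xang 1.7038 zaxis [ 0.076  0.028 -0.997] F [ 0.  -0.2  0.4] M [-0.08 -0.06 -0.03] w 0.4 q [-0.06  0.39  2.05  0.06  0.63 -0.24]
travel [ 0.012 -0.034  0.019]
```

```bash
python3 -m crank '[{"travel":[0,-0.02,0.04],"turn":0},{"travel":[0,-0.01,0.04],"turn":0}]' -1|sed -n '2p;4p';python3 -m crank '[{"travel":[0,-0.01,0.04],"turn":0},{"travel":[0,-0.01,0.04],"turn":0},{"travel":[0,-0.01,0.04],"turn":0}]' -1|sed -n '2p;4p'; python3 -m crank '[{"travel":[0,-0.01,0.04],"turn":0},{"travel":[0,-0.01,0.04],"turn":0}]' -1|sed -n '2p;4p'
```

```text
ee_pos: [488.9, -9.6, 119.3]
ft_force: [-0.9, -0.2, 6.2]
ee_pos: [488.9, -9.6, 114.5]
ft_force: [-1.9, 0.6, 10.8]
ee_pos: [489.0, -9.6, 113.0]
ft_force: [-13.1, -0.2, 46.2]
```

```bash
python3 -m crank '[{"travel":[0,0,0.005],"turn":0}]' -1|sed -n '2p;4p';python3 -m crank '[{"travel":[0,0,-0.1],"turn":0},{"travel":[0,0.0,-0.2],"turn":0},{"travel":[0,0.02,-0.3],"turn":0},{"travel":[0,0.02,-0.3],"turn":0},{"travel":[0,0.02,-0.3],"turn":0},{"travel":[0,0,-0.2],"turn":0},{"travel":[0,0,0],"turn":0},{"travel":[0,0,0],"turn":0}]' -0.2; python3 -c "
from h import *
o,R=st([469,140,170],1.696)
for n in('side',):
    cv2.imwrite(f'pics/{n}5.png',imaging.get_image(n))
a=cv2.imread('pics/side5.png');cv2.imwrite('pics/side5c.png',cv2.resize(a[150:270,200:350],None,fx=5,fy=5,interpolation=cv2.INTER_CUBIC))
"
```

```text
ee_pos: [489.0, -9.6, 113.9]
ft_force: [-4.6, 0.0, 11.7]
t: 13.1
ee_pos: [485.6, -11.1, 187.8]
orientation: [2.037, 2.328, 0.12]
ft_force: [0.1, -0.3, 0.1]
width: 35.2
t 13.10 pos [485.6 -11.1 187.8] xang 1.7047 zaxis [ 0.085  0.028 -0.996] F [ 0.1 -0.3  0.1] M [-0.05  0.01 -0.04] w 35.2 q [-0.07  0.26  2.02  0.05  0.77 -0.23]
travel [3.033 0.039 0.412]
turn 0.09
```

View pics/side5c.png

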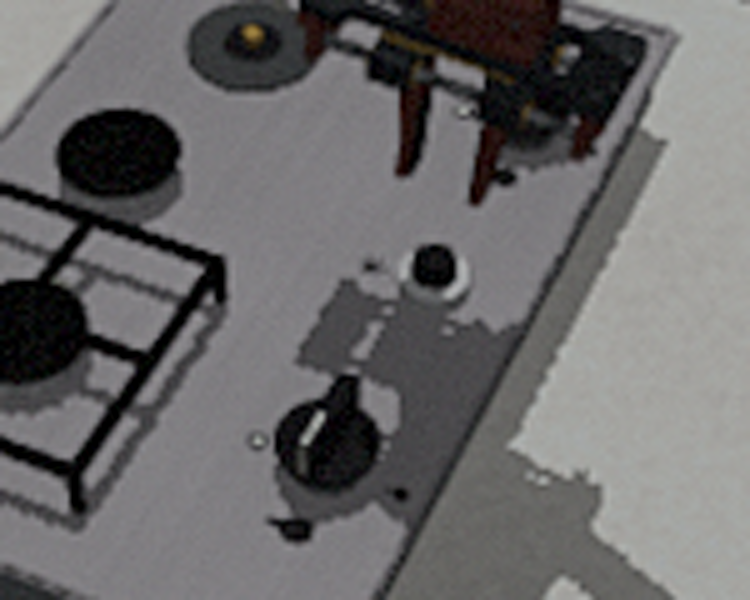

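```bash
python3 -m crank '[{"travel":[0.5,0,0],"turn":0.05},{"travel":[0.7,0,0],"turn":0},{"travel":[0.7,0,0.1],"turn":0},{"travel":[0.6,0,0.1],"turn":0},{"travel":[0.3,0,0],"turn":0},{"travel":[0,0,0],"turn":0},{"travel":[0,0,0],"turn":0}]' -0.43; python3 -c "
from h import *
o,R=st([468.5,139.6,160],1.696)
"
```

```text
t: 13.85
ee_pos: [465.5, 131.6, 174.6]
orientation: [2.049, 2.325, 0.11]
ft_force: [-0.6, 0.1, -0.3]
width: 25.4
t 13.85 pos [465.5 131.6 174.6] xang 1.6976 zaxis [ 0.077  0.026 -0.997] F [-0.6  0.1 -0.3] M [-0.08 -0.08 -0.02] w 25.4 q [0.25 0.28 2.04 0.01 0.74 0.11]
travel [0.147 0.057 0.3  ]
turn 0.02
```

```bash
python3 -m crank '[{"travel":[0.13,0.05,0.1],"turn":0},{"travel":[0,0,0.1],"turn":0},{"travel":[0,0,0],"turn":0},{"travel":[0,0,0],"turn":0}]' -0.43; python3 -c "
from h import *
o,R=st([468.7,139.6,150],1.696)
for n in('side',):
    cv2.imwrite(f'pics/{n}6.png',imaging.get_image(n))
a=cv2.imread('pics/side6.png');cv2.imwrite('pics/side6c.png',cv2.resize(a[180:270,200:310],None,fx=7,fy=6.5,interpolation=cv2.INTER_CUBIC))
"
```

```text
t: 14.25
ee_pos: [468.2, 136.6, 163.3]
orientation: [2.053, 2.322, 0.107]
ft_force: [-0.5, 0.6, 0.3]
width: 25.0
t 14.25 pos [468.2 136.6 163.3] xang 1.6944 zaxis [ 0.076  0.025 -0.997] F [-0.5  0.6  0.3] M [-0.05 -0.07 -0.  ] w 25.0 q [0.26 0.31 2.03 0.01 0.72 0.13]
travel [ 0.055 -0.004  0.267]
turn -0.02
```

View pics/side6c.png

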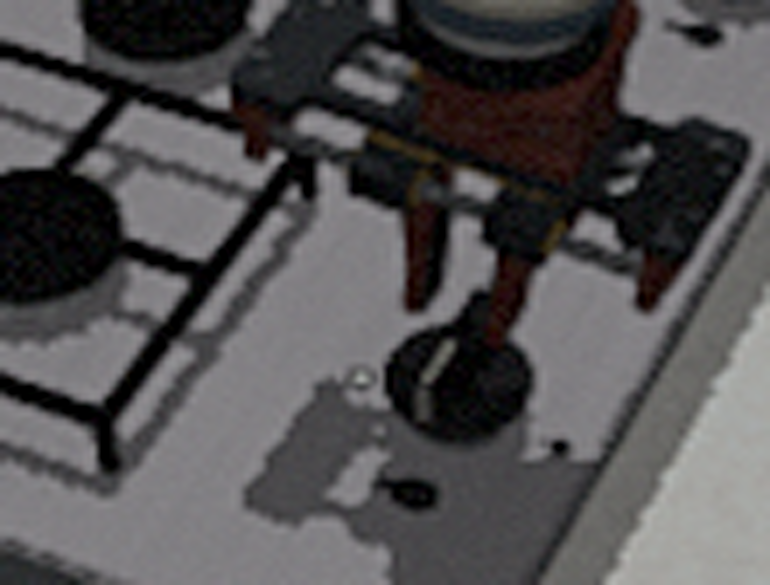

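```bash
python3 -m crank '[{"travel":[0.06,0,0.06],"turn":0},{"travel":[0,-0.01,0.06],"turn":0},{"travel":[0,-0.006,0.06],"turn":0},{"travel":[0,-0.006,0.06],"turn":0}]' -0.43|sed -n '2p;4p'; python3 -m crank '[{"travel":[0,-0.006,0.06],"turn":0},{"travel":[0,-0.006,0.06],"turn":0}]' -0.43|sed -n '2p;4p'; python3 -m crank '[{"travel":[0,-0.006,0.06],"turn":0},{"travel":[0,-0.006,0.06],"turn":0}]' -0.43|sed -n '2p;4p';  python3 -c "
from h import *
o,R=st([468.7,139.6,123],1.696)"
```

```text
ee_pos: [468.0, 139.5, 151.0]
ft_force: [0.0, -0.9, 0.4]
ee_pos: [467.8, 139.6, 144.4]
ft_force: [0.1, -0.3, -0.1]
ee_pos: [467.6, 139.8, 137.7]
ft_force: [-0.1, 0.5, 0.1]
t 15.10 pos [467.6 139.8 137.7] xang 1.6937 zaxis [ 0.077  0.026 -0.997] F [-0.1  0.5  0.1] M [-0.03 -0.04 -0.  ] w 24.9 q [0.26 0.35 2.05 0.01 0.66 0.13]
travel [-0.011 -0.002  0.296]
turn -0.02
```

```bash
python3 -m crank '[{"travel":[0,0.01,0.06],"turn":0},{"travel":[0,0.01,0.06],"turn":0},{"travel":[0,0.01,0.06],"turn":0},{"travel":[0,0,0.06],"turn":0}]' -0.43|sed -n '2p;4p'; python3 -m crank '[{"travel":[0,0,0.045],"turn":0},{"travel":[0,0,0.045],"turn":0}]' -0.43|sed -n '2p;4p';  python3 -c "
from h import *
o,R=st([468.7,139.6,123],1.696)"
```

```text
ee_pos: [470.3, 140.3, 124.8]
ft_force: [0.1, 0.1, 0.8]
ee_pos: [470.4, 140.3, 120.5]
ft_force: [-3.6, -1.1, 11.9]
t 15.70 pos [470.4 140.3 120.5] xang 1.6938 zaxis [ 0.076  0.025 -0.997] F [-3.6 -1.1 11.9] M [-0.31  0.64  0.01] w 25.1 q [0.26 0.39 2.05 0.01 0.62 0.13]
travel [-0.009 -0.031 -0.053]
turn -0.02
```

```bash
python3 -m crank '[{"travel":[0,-0.02,0.04],"turn":0},{"travel":[0,-0.02,0.04],"turn":0},{"travel":[0,-0.02,0.04],"turn":0}]' -0.43|sed -n '2p;4p'; python3 -m crank '[{"travel":[0,-0.02,0.04],"turn":0},{"travel":[0,-0.02,0.04],"turn":0}]' -0.43|sed -n '2p;4p';  python3 -c "
from h import *
o,R=st([468.7,139.6,114.5],1.696)"
```

```text
ee_pos: [470.1, 140.4, 116.8]
ft_force: [-2.4, -2.5, 14.6]
ee_pos: [470.0, 140.3, 115.0]
ft_force: [-7.0, -3.0, 28.0]
t 16.20 pos [470.  140.3 115. ] xang 1.6949 zaxis [ 0.084  0.026 -0.996] F [-7. -3. 28.] M [-0.6   1.06  0.03] w 24.8 q [0.26 0.4  2.06 0.01 0.6  0.14]
travel [-0.011 -0.028  0.006]
turn -0.01
```

At the stop (115.0 mm, 28 N). Next I'll narrow the jaws and start the second quarter turn.

```bash
python3 -m crank '[{"travel":[0,-0.02,0.034],"turn":0},{"travel":[0,-0.02,0.034],"turn":-0.6},{"travel":[0,-0.025,0.034],"turn":-1}]' -0.61;  python3 -c "
from h import *
o,R=st([468.7,139.6,114.5],3.267)"
```

```text
t: 16.5
ee_pos: [469.4, 140.9, 114.9]
orientation: [1.848, 2.47, 0.118]
ft_force: [-4.5, -0.3, 22.5]
width: 17.1
t 16.50 pos [469.4 140.9 114.9] xang 1.8572 zaxis [ 0.089  0.029 -0.996] F [-4.5 -0.3 22.5] M [-0.12  0.65 -0.01] w 17.1 q [ 0.26  0.4   2.06  0.01  0.59 -0.03]
travel [-0.021 -0.022  0.006]
turn -14.1
```

```bash
python3 -m crank '[{"travel":[0.003,-0.023,0.035],"turn":-1},{"travel":[0.005,-0.022,0.035],"turn":-1},{"travel":[0.008,-0.021,0.035],"turn":-1}]';  python3 -c "
from h import *
o,R=st([468.7,139.6,114.5],3.267)"
```

```text
t: 16.8
ee_pos: [468.9, 141.4, 114.9]
orientation: [1.434, 2.714, 0.11]
ft_force: [-7.2, -3.3, 27.4]
width: 17.3
t 16.80 pos [468.9 141.4 114.9] xang 2.1680 zaxis [ 0.095  0.03  -0.995] F [-7.2 -3.3 27.4] M [-0.57  1.09 -0.04] w 17.3 q [ 0.27  0.39  2.07  0.01  0.58 -0.34]
travel [-0.027 -0.024  0.006]
turn -10.99
```

```bash
python3 -m crank '[{"travel":[0.005,-0.02,0.034],"turn":-1},{"travel":[0.007,-0.02,0.034],"turn":-1},{"travel":[0.009,-0.018,0.034],"turn":-1},{"travel":[0.01,-0.018,0.034],"turn":-1}]';  python3 -c "
from h import *
o,R=st([468.7,139.6,114.5],3.267)
cv2.imwrite('pics/side7.png',imaging.get_image('side'))
a=cv2.imread('pics/side7.png');cv2.imwrite('pics/side7c.png',cv2.resize(a[180:270,200:310],None,fx=7,fy=6.5,interpolation=cv2.INTER_CUBIC))"
```

```text
t: 17.2
ee_pos: [467.9, 140.8, 114.8]
orientation: [0.837, 2.934, 0.091]
ft_force: [-7.2, -3.0, 25.6]
width: 17.5
t 17.20 pos [467.9 140.8 114.8] xang 2.5829 zaxis [ 0.102  0.033 -0.994] F [-7.2 -3.  25.6] M [-0.36  1.03 -0.04] w 17.5 q [ 0.27  0.39  2.08  0.01  0.57 -0.76]
travel [-0.026 -0.013  0.007]
turn -6.84
```

View pics/side7c.png

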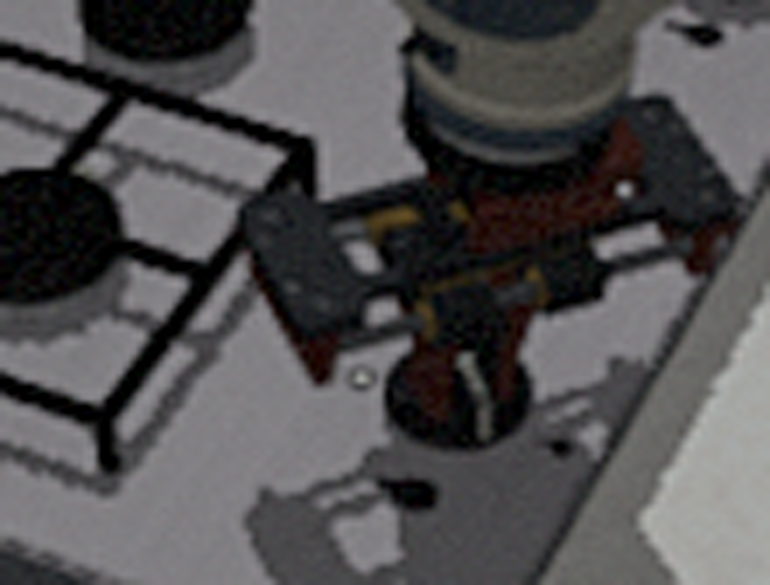

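```bash
python3 -m crank '[{"travel":[0.008,-0.012,0.034],"turn":-1},{"travel":[0.01,-0.01,0.034],"turn":-1},{"travel":[0.012,-0.008,0.034],"turn":-1},{"travel":[0.012,-0.006,0.034],"turn":-1},{"travel":[0.012,-0.005,0.034],"turn":-1}]';  python3 -c "
from h import *
o,R=st([468.7,139.6,114.5],3.25)"
```

```text
t: 17.75
ee_pos: [467.1, 139.9, 114.5]
orientation: [0.047, 3.033, 0.053]
ft_force: [-8.4, -3.9, 26.8]
width: 17.4
t 17.75 pos [467.1 139.9 114.5] xang 3.1089 zaxis [ 0.108  0.033 -0.994] F [-8.4 -3.9 26.8] M [-0.69  1.01 -0.12] w 17.4 q [ 0.26  0.39  2.08  0.01  0.56 -1.28]
travel [-0.031 -0.006  0.004]
turn -1.41
```

Now I'll grip to align the knob with the tool, then make the last bit of the turn.

```bash
python3 -m crank '[{"travel":[0,0,0.034],"turn":-0.3},{"travel":[0,0,0.034],"turn":0}]' -0.76;  python3 -c "
from h import *
o,R=st([468.7,139.6,114.5],3.255)"
```

```text
t: 17.95
ee_pos: [467.8, 138.5, 114.4]
orientation: [-0.008, 3.032, 0.047]
ft_force: [-8.7, -3.8, 29.1]
width: 13.9
t 17.95 pos [467.8 138.5 114.4] xang -3.1378 zaxis [ 0.109  0.031 -0.994] F [-8.7 -3.8 29.1] M [-0.89  1.29 -0.01] w 13.9 q [ 0.26  0.39  2.08  0.    0.56 -1.32]
travel [-0.018  0.022  0.001]
turn -1.1
```

```bash
python3 -m crank '[{"travel":[0.005,0.01,0.034],"turn":-0.6},{"travel":[0.005,0.005,0.034],"turn":-0.45}]' -0.76;  python3 -c "
from h import *
o,R=st([468.7,139.6,114.5],3.262)"
```

```text
t: 18.15
ee_pos: [467.8, 138.5, 114.4]
orientation: [-0.173, 3.024, 0.036]
ft_force: [-7.8, -4.7, 28.4]
width: 14.0
t 18.15 pos [467.8 138.5 114.4] xang -3.0284 zaxis [ 0.11   0.03  -0.993] F [-7.8 -4.7 28.4] M [-0.93  1.12 -0.09] w 14.0 q [ 0.26  0.39  2.08  0.    0.56 -1.42]
travel [-0.021  0.019  0.001]
turn -0.07
```

```bash
python3 -m crank '[{"travel":[0,0,0.032],"turn":0},{"travel":[0,0,0.03],"turn":0}]' -0.4;  python3 -c "
from h import *
o,R=st([468.7,139.6,114.5],3.262)
o,R=st(o['ee_pos']+[0,0,10])"
```

```text
t: 18.35
ee_pos: [470.8, 139.6, 115.0]
orientation: [-0.174, 3.017, 0.039]
ft_force: [-3.5, 1.4, 16.7]
width: 25.0
t 18.35 pos [470.8 139.6 115. ] xang -3.0278 zaxis [ 0.117  0.032 -0.993] F [-3.5  1.4 16.7] M [ 0.27  0.36 -0.02] w 25.0 q [ 0.26  0.39  2.08  0.    0.55 -1.42]
travel [0.043 0.005 0.004]
turn -0.07
t 18.35 pos [470.8 139.6 115. ] xang -3.0278 zaxis [ 0.117  0.032 -0.993] F [-3.5  1.4 16.7] M [ 0.27  0.36 -0.02] w 25.0 q [ 0.26  0.39  2.08  0.    0.55 -1.42]
travel [-0.024  0.004 -0.199]
```

```bash
python3 -m crank '[{"travel":[0,0,-0.04],"turn":0},{"travel":[0,0,-0.08],"turn":0},{"travel":[-0.01,0,-0.15],"turn":0},{"travel":[-0.02,0,-0.2],"turn":0},{"travel":[-0.02,0.0,-0.3],"turn":0},{"travel":[0,0,-0.3],"turn":0},{"travel":[0,0,-0.4],"turn":0},{"travel":[0,0,-0.5],"turn":0},{"travel":[0,0,0],"turn":0},{"travel":[0,0,0],"turn":0}]'; python3 -c "
from h import *
o,R=st([300,-300,250])
for n in('side','top'):
    cv2.imwrite(f'pics/{n}8.png',imaging.get_image(n))
a=cv2.imread('pics/side8.png');cv2.imwrite('pics/side8c.png',cv2.resize(a[150:270,200:350],None,fx=5,fy=5,interpolation=cv2.INTER_CUBIC))
"
```

```text
t: 19.35
ee_pos: [462.4, 136.9, 220.5]
orientation: [-0.173, 3.013, 0.041]
ft_force: [-0.5, -0.8, 0.3]
width: 26.3
t 19.35 pos [462.4 136.9 220.5] xang -3.0281 zaxis [ 0.121  0.034 -0.992] F [-0.5 -0.8  0.3] M [ 0.08 -0.04 -0.01] w 26.3 q [ 0.26  0.19  2.03  0.    0.8  -1.42]
travel [ 4.11  -8.291 -1.275]
```

View pics/side8c.png

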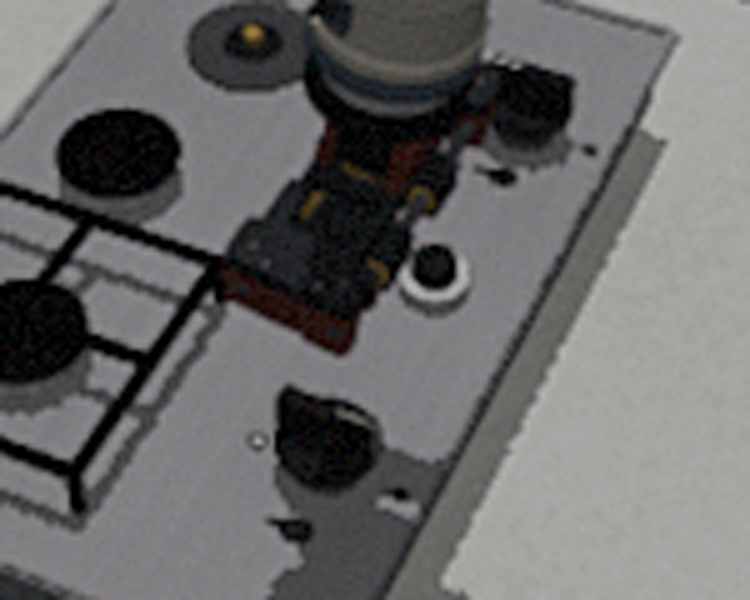

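```bash
python3 -m crank '[{"travel":[0,-0.5,0],"turn":0},{"travel":[0.1,-0.8,-0.1],"turn":0},{"travel":[0.1,-0.8,-0.1],"turn":0},{"travel":[0.1,-0.8,-0.1],"turn":0},{"travel":[0.1,-0.8,-0.1],"turn":0},{"travel":[0.1,-0.8,-0.1],"turn":0},{"travel":[0,-0.5,0],"turn":0},{"travel":[0,0,0],"turn":0},{"travel":[0,0,0],"turn":0}]'; python3 -c "
from h import *
o,R=st()
for n in('side','top'):
    cv2.imwrite(f'pics/{n}9.png',imaging.get_image(n))
a=cv2.imread('pics/side9.png');b=cv2.imread('pics/side0.png');f=lambda i:cv2.resize(i[215:275,230:300],None,fx=5.5,fy=5.5,interpolation=cv2.INTER_CUBIC)
cv2.imwrite('pics/cmp9.png',np.hstack([f(b),f(a)]))
p=[470-.0,140.1,0]
for d in(0,9):
  P=hob2w([612.7,6.87,.125],[[-125-29,150,131.5-d],[-125+29,150,131.5-d]]); print(d,(proj('side',P)-(230,215)+.5)*5.5-.5)
a=cv2.imread('pics/top9.png');cv2.imwrite('pics/top9c.png',cv2.resize(a[115:255,150:350],None,fx=4,fy=4,interpolation=cv2.INTER_CUBIC))
"
```

```text
t: 20.35
ee_pos: [460.6, -123.1, 228.0]
orientation: [-0.177, 3.028, 0.045]
ft_force: [0.5, 0.8, -1.0]
width: 26.5
t 20.35 pos [ 460.6 -123.1  228. ] xang -3.0263 zaxis [ 0.106  0.036 -0.994] F [ 0.5  0.8 -1. ] M [ 0.04 -0.12  0.01] w 26.5 q [-0.33  0.18  2.01  0.09  0.86 -2.07]
0 [[249.15562289 114.04018909]
 [141.80968897  74.48071578]]
9 [[248.89385042 125.6226078 ]
 [142.15169348  86.09922737]]
```

View pics/cmp9.png

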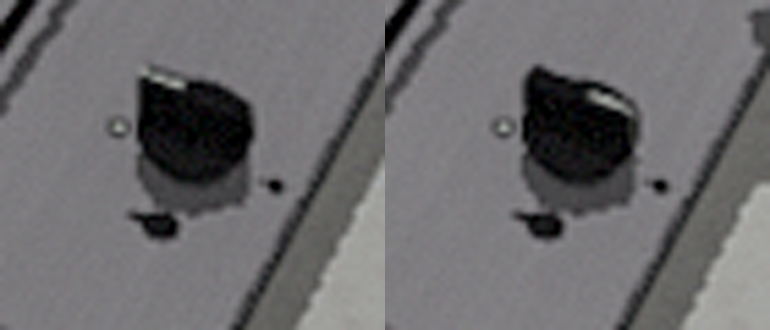

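View pics/top9c.png

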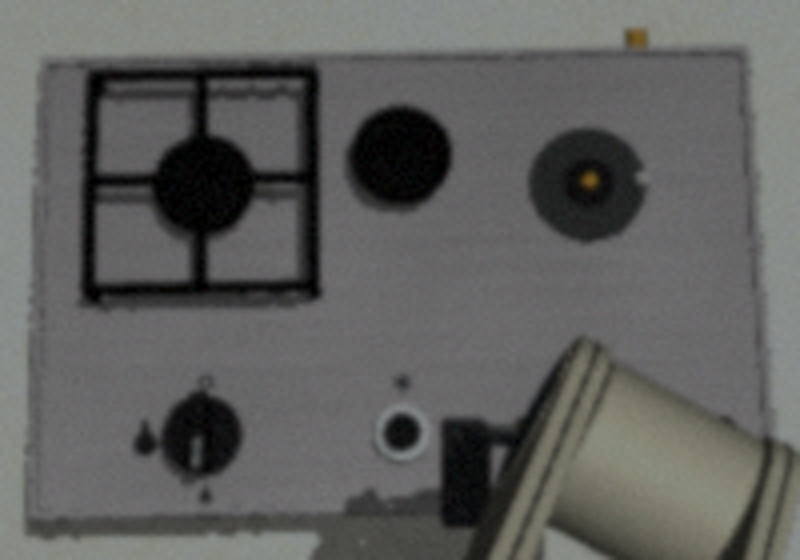

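```bash
python3 -c "
from workcell import workorder
print(workorder.close_job())"
```

```text
the job is handed in; nothing more can be done
None
```

I ran the lighting drill on the left, fully assembled burner in the order asked and handed it in at about 20.5 s. I have no verdict back.

**What I did:**
- **Large flame:** pushed the left knob to its stop and turned it from off to the large flame. The highest reading was 32 N, against the 43 N limit.
- **Igniter:** pressed the button about 9 mm to its stop, then let it go.
- **Small flame:** turned the knob on to the small flame, at about 3.13 rad by the tool angle, and let go.

**Last checks:**
- The left knob points at the small drop mark and sits at the same height as at the start, so it has sprung up and locked.
- The igniter is back up, and the support, cap and loose burner have not moved in the pictures.
- The arm is clear of the hob, with force readings close to zero.

**What was not ideal:**
- The igniter press briefly reached 46 N on the fingertips before I eased off. No limit was given for the button.
- The tool crept to about 0.12 rad of tilt while pushing. This had no visible effect on the result.
- The arm hid the right knob in the last top picture. It was at off in the earlier pictures and I never touched it.

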